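Wind out the torch and pull off its gas nozzle

TASK

Turn the crank until the carriage has wound the welding torch all the way out from under the guard, then pull the slip-on gas nozzle straight up off the torch neck, against its spring catch, and stand it upright on its wide end in the empty tray. Set it down rather than dropping it, leave the carriage wound out, and leave the other things on the bench where they are.

Things in the scene. Friction and masses are not known exactly. Their poses are not given: they have to be found in the camera images.
- crank_sleeve (a point): Centre of the crank's upright black grip sleeve, a cylinder 23 mm across, 50 mm tall, that spins freely on its pin; the flat steel crank arm is just under its foot. It travels round crank_axis on a level circle of radius 55 mm. Keep it held from above and carry it round the circle without turning the gripper; this takes about 3 N.
- crank_axis (a point): Point on the crank's fixed upright axis, near the sleeve centre's height, over the green gearbox at one end of the torch stand. Its x and y axes are the stand's: the stand is 130 mm along x, 380 mm along y; the slide runs along y, the guard is at the +y end. The stand's yaw varies within 0.25 rad.
- crank (a joint): Crank angle, rad: 0 at the start, when the crank arm points along the stand's -x (towards the robot); grows anticlockwise as seen from above, up to 7.86 (one and a quarter turns) at the end stop. It stays where it is left.
- carriage (a joint): How far the torch carriage is wound out, m: 0 under the guard, 0.110 at its end stop (fully out), 0.014 per rad of crank. It moves along the stand's -y, towards the crank, carrying the upright torch neck; fully out, the neck is 150 mm from crank_axis along +y, and 68 mm from the edge of the guard's roof, whose top is 156 mm above the table.
- nozzle_mid (a point): Centre (half-way up) of the gas nozzle on the torch: an upright copper-coloured open tube, 72 mm tall; the upper 52 mm are a straight cylinder 26 mm across, the lower 18 mm a band 32 mm across, on which it stands. z points to its narrow end. On the torch this centre is 94 mm above the table.
- torch_seat (a point): Centre of the shoulder on the torch neck, 58 mm above the table, on which the nozzle's wide end sits (nozzle_mid is then 36 mm above it). It moves with the carriage.
- tray_in (a point): Centre of the inner floor of the empty steel tray, 4 mm above the table; the tray is open, fixed, 105 mm square outside, 97 mm square inside, rim 22 mm above the table. Standing in it, the nozzle has its centre 40 mm above the table.
- full_tray_in (a point): The same point of an equal tray that already holds a spare nozzle and two small contact tips; not to be used. The two trays may swap places.
- spare_nozzle: A second nozzle of the same shape, standing in the full tray; leave it. Origin at the centre of its foot.
- tip0: Contact tip, 12 x 40 mm copper rod lying in the full tray; leave it.
- tip1: Contact tip like the other; leave it.
- chip_hammer: Hammer about 240 mm long, lying beyond the stand; leave it.
- wire_brush: Brush about 200 mm long, lying beyond the stand; leave it.
- mug: White mug 90 mm tall beyond the stand; leave it.
- coupon: Steel plate 120 x 60 x 8 mm, lying outward of the trays; leave it.
- wire_spool: Spool of wire 100 mm across, 50 mm tall, beyond the stand; leave it.
- nozzle: The same nozzle; origin at the centre of its foot, about 0.11 kg. Its wide end is pushed over the torch neck and held by spring balls: pulling it off takes about 10 to 15 N straight up in the first 5 mm, then it slides free; it is clear of the torch's contact tip after 65 mm of lift.
Not all that is in view belongs to the job. Leave any green or purple look-alike of the part that bears tray_in alone.

How it is judged:
On the way, in this order (a step that is already met when the one before it is completed fails the run):
1. the carriage is wound fully out (to within 6 mm of its end stop) with the nozzle still seated on the torch (value of joint carriage above 0.104 m and z of nozzle_mid in the frame of torch_seat below 0.042 m and horizontal distance between nozzle_mid and torch_seat below 0.006 m), for 0.2 s.
2. the nozzle has been pulled clear of the torch, more than 65 mm up, with the carriage still out (value of joint carriage above 0.1 m and z of nozzle_mid in the frame of torch_seat above 0.101 m), for 0.1 s.
At the end, for the whole second after the job is handed in: the nozzle stands upright (within 0.1 rad) on its wide end on the floor of the empty tray (centre 32 to 40 mm above that floor, within 45 mm of the tray's centre along each side), at rest and released; the carriage is still within 10 mm of fully out (value of joint carriage above 0.1 m and x of nozzle_mid in the frame of tray_in between -0.045 and 0.045 m and y of nozzle_mid in the frame of tray_in between -0.045 and 0.045 m and z of nozzle_mid in the frame of tray_in between 0.032 and 0.04 m and angle between nozzle_mid's own z axis and vertical below 0.1 rad and linear speed of nozzle below 0.02 m/s); the robot touches nothing.
It fails at once if the nozzle is dropped or thrown (faster than 0.7 m/s with no finger on it) (linear speed of nozzle above 0.7 m/s and contact force between the fingers and nozzle below 0.05 N).
It fails at once if one of the other things on the bench or in the full tray is moved more than 30 mm (distance of any of spare_nozzle, tip0, tip1, chip_hammer, wire_brush, mug, coupon, wire_spool from where it was at the start of the episode above 0.03 m).
It also fails if it takes over 69 s, if anything falls off the work surface, if the arm or the gripper's body presses on something with over 40 N, if the wrist force passes 120 N, or if a joint passes its speed limit or range.

ROBOT

A 7-joint arm with a two-finger parallel gripper is mounted at the origin on the work surface. World frame = base frame: x ahead of the robot, y to its left, z up, the work surface at z = 0. Lengths are in m, angles in rad, forces in N, time in s.
With the tool pointing down it reaches from about 0.4 to 0.85 m from the base axis. Payload 10.4 kg.
Tool frame: the origin (TCP) lies midway between the tips of the shut fingers; the grasp point (between the pads) lies 19 mm behind it; z points along the fingers, y is the direction in which the jaws open and shut (so a half turn about z gives the same grasp; the last joint's range is limited). The gripper opens to 85 mm and grips with 20 to 120 N. Pads are 22 mm wide; open, the fingers measure 114 mm over their backs; the gripper's body (76 mm by 85 mm) begins 54 mm behind the grasp point. The pads swing forward as they close: fully open they stand 13 mm farther back than shut.
Start: joints at [-1.242, 0.332, -0.065, 1.46, 0.022, 1.35, -0.088], TCP at [0.215, 0.587, 0.231] pointing down, gripper open.
Joint ranges: [-2.6, 2.6], [-0.5, 2.12], [-1.47, 1.34], [0.16, 2.42], [-1.27, 4.41], [0.06, 2.06], [-2.6, 2.6]. Speed limits (rad/s): [2.22, 2.22, 2.79, 2.79, 3.14, 3.14, 3.14].

INTERFACE

Orientations are given as a unit quaternion [x, y, z, w].
In Python, from workcell import manip, camera, camera_info, workorder, nets gives the robot as it stands.
- The arm moves only by the tool apply_moves, never from a script. Its argument "commands" is a list of rows, each a list of 5 numbers: the shift along the tool's x, y, z in m, then the turn about the tool's z in degrees, then the gripper command: -1 is fully open, 1 is shut, values between are in proportion. A call has 1 to 5 rows; each row shifts and turns the pose as measured when the row begins, along the tool's axes as they then stand; what a row does not reach is not made up. A row lasts 1/12 s, in which the tool goes at most 41.7 mm and 7.16 degrees, less where a joint would pass 70% of its speed; a pose out of reach is approached as far as the arm can. A call is refused whole if a number of a shift passes 0.0417 or a number of a turn 7.16, either way. A call with a gripper value outside its range is refused whole. The fingers move at their own pace and stop on an object; "squeeze" is the grip in N (left out, the last holds). Time passes only in rows, so rows that do not move let the fingers close. It gives the time, the measured TCP pose, the force and the opening at its end, in the units of the state.
- manip.get_obs(): the state, without advancing time (a new reading comes with each control period).
- camera(name): name is "scene" or "top" or "wrist"; returns (picture, depth): 384x512x3 uint8, red, green, blue; 384x512 float32, m along the optical axis (not along the pixel's ray), 0 where there is no reading.
- camera_info(name): a dict with "camera_matrix" (3x3 intrinsics, pixels), "xyz" and "rotation" of the camera in the world; the wrist camera has in their place "T_tool_cam" (4x4, takes a point from camera to tool coordinates, whose origin is the TCP and whose axes are the flange's). Camera axes: x right, y down, z forward; pixel columns grow to the right and rows downward; lengths in m; the calibration is good to about 2 mm. A picture is of the moment at which its call begins: read the wrist's pose just before it. camera_info takes no time and is no camera call.
- workorder.hand_in(): hands the job in, once; it reports no verdict.
Trained networks look in the newest picture that a camera, given by its name, has taken for a name from the list of things; names that differ only in an ending like _2 or _b are one class to them, and where a whole thing is asked for, a point or a joint stands for the part that bears it (a point fixed in the world has none). Each returns a list of dicts, best first, with "conf" (0 to 1); they miss things now and then, are a little off and sometimes report something else, mostly with a low value. They report only what shows in the picture. A call takes as long as a camera call. They do not tell look-alikes from the thing itself.
- nets.look_for(camera, thing): "rect" ([left, top, width, height] in pixels, round what is visible of it).
- nets.place_of(camera, thing): "xy" ([column, row] in pixels: a listed point, or the origin of a listed thing).
The state is a dict: "clock": time; "joint_pos": joint angles; "joint_velocities": joint speeds; "tau": joint torques, N m; "position": TCP position; "ee_rot": TCP orientation; "ft_force": force on the tool from outside, world axes, zero at the start; "torque": the same for the moment, N m; "grip_width": opening from 0.0 (shut) to 1.0 (fully open).
Only numpy, scipy, OpenCV 4.12 (cv2) and the standard library are available. Lean on these libraries where they do the work, as an engineer would, in place of code of your own. Each camera call takes 0.05 s, during which the arm holds its last target. There are 200 camera calls.

## Working session

There is one attempt and no reset: what is moved stays moved. The work goes in short steps, Python scripts to look and compute and a tool call to move; the robot and the scene stay as the last step left them, time stands still between calls to the robot, and variables do not carry over. Pictures are saved under pics/ and viewed, about 8 in all and at most 12, crops included, and the job is handed in when it is done.

Besides the shell and the picture viewer there is one more tool, called after "Call:" as name([rows], argument=value, ...), one row to a line, values as JSON. apply_moves: Moves the arm, as the interface text tells. Its arguments: {"type":"object","properties":{"commands":{"type":"array","items":{"type":"array","items":{"type":"number"}}},"squeeze":{"type":"number"}},"required":["commands"]}

```bash
mkdir -p pics; cat > h.py <<'E'
import numpy as np,cv2
from workcell import manip,camera,camera_info,workorder,nets
from scipy.spatial.transform import Rotation as R
def pose(name):
    i=camera_info(name);K=np.array(i["camera_matrix"])
    if "T_tool_cam" in i:
        o=manip.get_obs();T=np.eye(4);T[:3,:3]=R.from_quat(o["ee_rot"]).as_matrix();T[:3,3]=o["position"]
        T=T@np.array(i["T_tool_cam"])
    else:
        T=np.eye(4);r=np.array(i["rotation"]);T[:3,:3]=r if r.shape==(3,3) else R.from_quat(r).as_matrix();T[:3,3]=i["xyz"]
    return K,T
def atz(K,T,uv,z):
    d=T[:3,:3]@np.linalg.solve(K,[uv[0],uv[1],1.]);return T[:3,3]+d*(z-T[2,3])/d[2]
def atd(K,T,uv,dep):
    return T[:3,3]+T[:3,:3]@(np.linalg.solve(K,[uv[0],uv[1],1.])*dep)
E
python3 - <<'E'
from h import *
np.set_printoptions(precision=4,suppress=True)
o=manip.get_obs();print(o)
ims=[]
for c in ["top","scene"]:
    K,T=pose(c);im,d=camera(c);print(c,T[:3].tolist())
    cv2.imwrite(f"pics/{c}.png",im[:,:,::-1])
    for n,z in [("crank_sleeve",None),("crank_axis",None),("nozzle_mid",.094),("torch_seat",.058),("tray_in",.004),("full_tray_in",.004),("spare_nozzle",.004),("nozzle",.058)]:
        for r in nets.place_of(c,n)[:3]:
            u,v=r["xy"];dd=d[min(383,int(v)),min(511,int(u))]
            print(n,round(r["conf"],2),np.round([u,v]),"z:",atz(K,T,(u,v),z) if z else "", "d:",atd(K,T,(u,v),dd))
E
```

```text
{'clock': 0.0, 'joint_pos': array([-1.2416,  0.3329, -0.0647,  1.4609,  0.0216,  1.3499, -0.0885]), 'joint_velocities': array([ 0.0002,  0.001 , -0.0003, -0.0002,  0.0009,  0.0006,  0.0002]), 'tau': array([ -0.0008, -62.5469,   0.0483, -39.1575,   0.0161,   0.0102,
        -0.    ]), 'position': array([0.2152, 0.5864, 0.2305]), 'ee_rot': array([ 0.175 ,  0.9846, -0.0007, -0.0001]), 'ft_force': array([-0.6295,  0.5113,  0.5366]), 'torque': array([ 0.0117, -0.0071,  0.0219]), 'grip_width': 1.0024561886439496}
top [[0.019608164292522094, -0.9777129357043421, 0.20902855127822823, 0.2843614828368921], [-0.9997914830208523, -0.020366825224069303, -0.0014774671764996583, 0.016535745862527866], [0.005701786741266354, -0.20895599485702637, -0.977908422011626, 1.2868900442740578]]
crank_sleeve 0.6 [355. 197.] z:  d: [ 0.5171 -0.2431  0.1265]
crank_axis 0.91 [352. 177.] z:  d: [ 0.5793 -0.249   0.0775]
torch_seat 0.67 [147. 187.] z: [0.5455 0.2973 0.058 ] d: [0.5543 0.3067 0.0169]
torch_seat 0.48 [252. 190.] z: [0.5448 0.0154 0.058 ] d: [0.5234 0.0155 0.1591]
tray_in 0.97 [149. 227.] z: [0.4444
[... 804 characters left out ...]
 0.0716]
crank_axis 0.64 [172. 178.] z:  d: [ 0.4654 -0.3359 -0.0019]
nozzle_mid 0.44 [250. 198.] z: [0.5489 0.0157 0.094 ] d: [0.5576 0.02   0.1015]
torch_seat 0.63 [251. 203.] z: [0.5277 0.01   0.058 ] d: [0.5573 0.0244 0.0843]
tray_in 0.86 [350. 232.] z: [0.4494 0.3002 0.004 ] d: [0.4483 0.3001 0.0031]
tray_in 0.79 [365. 199.] z: [0.2713 0.3049 0.004 ] d: [0.2721 0.305  0.0046]
tray_in 0.72 [299. 196.] z: [0.3568 0.102  0.004 ] d: [0.3549 0.1015 0.0025]
full_tray_in 0.96 [336. 265.] z: [0.5984 0.2992 0.004 ] d: [0.5977 0.2991 0.0033]
spare_nozzle 0.64 [340. 275.] z: [0.6249 0.3189 0.004 ] d: [0.6362 0.32   0.0164]
nozzle 0.55 [250. 208.] z: [0.5512 0.0169 0.058 ] d: [0.5601 0.0213 0.0661]
```

View pics/top.png

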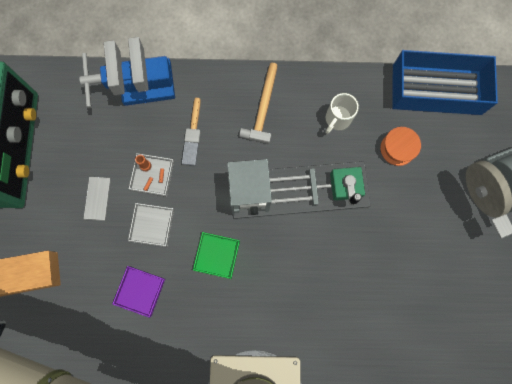

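View pics/scene.png

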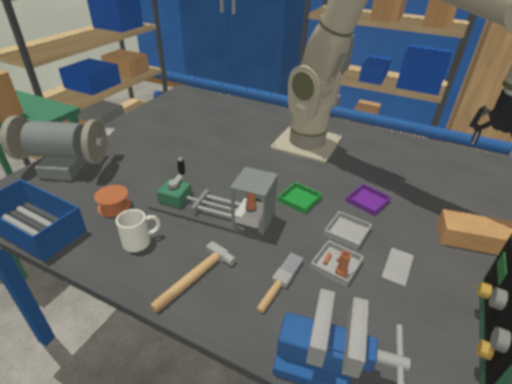

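```bash
python3 - <<'E'
from h import *
np.set_printoptions(precision=4,suppress=True)
K,T=pose("top");im,d=camera("top")
v,u=np.mgrid[0:384,0:512]
P=(T[:3,:3]@(np.linalg.inv(K)@np.stack([u.ravel()*1.,v.ravel(),np.ones(u.size)])*d.ravel())).T+T[:3,3]
P=P.reshape(384,512,3)
s=P[160:215,330:375].reshape(-1,3)
for lo,hi in [(.06,.085),(.085,.1),(.1,.11),(.11,.12),(.12,.15),(.15,.2)]:
    m=(s[:,2]>lo)&(s[:,2]<hi)
    if m.any(): print(lo,m.sum(),s[m].mean(0),s[m].min(0),s[m].max(0))
# guard roof, stand
g=P[150:225,220:285].reshape(-1,3);m=(g[:,2]>.145)&(g[:,2]<.17);q=g[m];print("roof",m.sum(),q.mean(0),cv2.minAreaRect(q[:,:2].astype(np.float32)*1000))
b=P[150:225,330:375].reshape(-1,3);m=(b[:,2]>.055)&(b[:,2]<.1);print("gear",m.sum(),cv2.minAreaRect(b[m][:,:2].astype(np.float32)*1000))
t=P[195:255,120:180].reshape(-1,3);m=(t[:,2]>.014)&(t[:,2]<.03);print("tray",m.sum(),cv2.minAreaRect(t[m][:,:2].astype(np.float32)*1000))
for n in ["mug","wire_spool"]:
    r=nets.place_of("top",n)[:1];print(n,r and atz(K,T,r[0]["xy"],.0))
A=cv2.resize(im[140:230,210:385],None,fx=4,fy=4,interpolation=cv2.INTER_CUBIC)
cv2.imwrite("pics/c1.png",A[:,:,::-1])
E
```

```text
0.06 409 [ 0.5668 -0.2411  0.0682] [ 0.5075 -0.2831  0.06  ] [ 0.6125 -0.201   0.0837]
0.085 12 [ 0.5126 -0.2414  0.0926] [ 0.5064 -0.2515  0.0861] [ 0.5226 -0.237   0.0974]
0.1 13 [ 0.5119 -0.2419  0.1058] [ 0.507  -0.2535  0.1005] [ 0.5225 -0.2377  0.109 ]
0.11 12 [ 0.5141 -0.2427  0.116 ] [ 0.5061 -0.2543  0.1128] [ 0.5256 -0.238   0.1191]
0.12 58 [ 0.5162 -0.247   0.1297] [ 0.5069 -0.2572  0.122 ] [ 0.5269 -0.2388  0.1377]
roof 1773 [0.543  0.0241 0.1569] ((544.05712890625, 24.155380249023438), (111.19757843017578, 101.1156997680664), 6.262459754943848)
gear 815 ((559.091552734375, -243.62408447265625), (105.73236846923828, 79.4827880859375), 5.8210577964782715)
tray 284 ((467.7186584472656, 288.3019104003906), (106.00614166259766, 137.70028686523438), 82.87307739257812)
mug [ 0.7799 -0.2292  0.    ]
wire_spool [ 0.6812 -0.3937  0.    ]
```

View pics/c1.png

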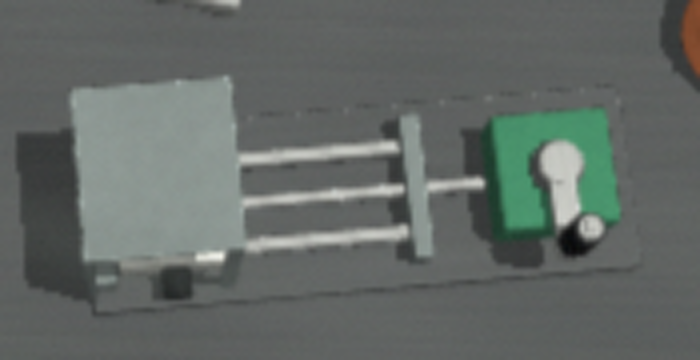

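Call:
apply_moves([
  [0,0,-0.005,7.1,-1],
  [0,0,-0.005,7.1,-1],
  [0,0,-0.005,7.1,-1],
  [0,0,-0.005,7.1,-1],
  [0,0,-0.005,7.1,-1],
])

```text
clock: 1.47
position: [0.2153, 0.586, 0.2558]
ee_rot: [0.47, 0.883, -0.001, 0.0]
ft_force: [0.1, 0.8, 0.4]
grip_width: 1.001
```

Call:
apply_moves([
  [0,0,-0.005,7.1,-1],
  [0,0,-0.005,7.1,-1],
  [0,0,-0.005,7.1,-1],
  [0,0,-0.005,7.1,-1],
  [0,0,0,3,-1],
])

```text
clock: 1.88
position: [0.2153, 0.5864, 0.278]
ee_rot: [0.695, 0.719, -0.001, 0.0]
ft_force: [-0.6, -0.2, 0.1]
grip_width: 0.998
```

Call:
apply_moves([
  [-0.03,0.025,0,0,-1],
  [-0.03,0.025,0,0,-1],
  [-0.03,0.025,0,0,-1],
  [-0.03,0.025,0,0,-1],
  [-0.03,0.025,0,0,-1],
])

```text
clock: 2.3
position: [0.3399, 0.443, 0.2764]
ee_rot: [0.691, 0.723, -0.001, -0.002]
ft_force: [0.8, 0.7, -0.5]
grip_width: 0.999
```

```bash
python3 - <<'E'
from h import *
np.set_printoptions(precision=4,suppress=True)
o=manip.get_obs();print(o["clock"],o["position"],R.from_quat(o["ee_rot"]).as_matrix().tolist(),o["joint_pos"])
print(camera_info("wrist"))
E
```

```text
2.3 [0.3399 0.443  0.2764] [[-0.045830844972395604, 0.9989390805357657, -0.004499669707374251], [0.9989478286694983, 0.04583782011715214, 0.0014593983016236306], [0.0016641050481925866, -0.004428049826596734, -0.9999888115019699]] [-1.1621  0.1612  0.1895  1.581  -0.0353  1.4037 -0.9233]
{'camera_matrix': array([[307.0578,   0.    , 254.4215],
       [  0.    , 307.0578, 195.1448],
       [  0.    ,   0.    ,   1.    ]]), 'T_tool_cam': array([[ 0.    , -0.9599, -0.2804,  0.0715],
       [ 1.    ,  0.0001, -0.0002,  0.0001],
       [ 0.0002, -0.2804,  0.9599, -0.1421],
       [ 0.    ,  0.    ,  0.    ,  1.    ]])}
```

Call:
apply_moves([
  [-0.036,0.02,0,-3.4,-1],
  [-0.036,0.02,0,0,-1],
  [-0.036,0.02,0,0,-1],
  [-0.036,0.02,0,0,-1],
  [-0.036,0.02,0,0,-1],
])

```text
clock: 2.72
position: [0.4573, 0.2702, 0.2765]
ee_rot: [0.668, 0.745, 0.0, -0.003]
ft_force: [1.2, 0.8, -0.7]
grip_width: 1.0
```

Call:
apply_moves([
  [-0.038,0.01,0,0,-1],
  [-0.038,0.01,0,0,-1],
  [-0.038,0.01,0,0,-1],
  [-0.038,0.01,0,0,-1],
  [-0.038,0.01,0,0,-1],
])

```text
clock: 3.13
position: [0.5309, 0.0771, 0.2766]
ee_rot: [0.668, 0.745, 0.002, -0.002]
ft_force: [0.5, 0.6, -0.6]
grip_width: 0.997
```

Call:
apply_moves([
  [-0.038,0.003,0,0,-1],
  [-0.038,0.003,0,0,-1],
  [-0.038,0.003,0,0,-1],
  [-0.038,0.003,0,0,-1],
  [-0.038,0.003,0,0,-1],
])

```text
clock: 3.55
position: [0.5678, -0.1197, 0.2768]
ee_rot: [0.667, 0.745, 0.004, -0.001]
ft_force: [0.7, 1.1, -0.6]
grip_width: 1.004
```

```bash
cat > look.py <<'E'
from h import *
import sys
np.set_printoptions(precision=4,suppress=True)
K,T=pose("wrist");im,d=camera("wrist")
o=manip.get_obs();Rt=R.from_quat(o["ee_rot"]).as_matrix();print(o["clock"],o["position"],"yaw_y",np.degrees(np.arctan2(Rt[1,1],Rt[0,1])))
cv2.imwrite(f"pics/{sys.argv[1]}.png",im[:,:,::-1])
for a in sys.argv[2:]:
    n,z=a.split(":");z=float(z)
    for r in nets.place_of("wrist",n)[:2]:
        w=atz(K,T,r["xy"],z);u,v=np.clip(np.int32(r["xy"]),0,[511,383]);print(n,round(r["conf"],2),np.round(r["xy"]),w,"tool d",Rt.T@(w-o["position"]),"dep",atd(K,T,r["xy"],d[v,u]))
v,u=np.mgrid[0:384,0:512]
P=(T[:3,:3]@(np.linalg.inv(K)@np.stack([u.ravel()*1.,v.ravel(),np.ones(u.size)])*d.ravel())).T+T[:3,3]
P=P[d.ravel()>0.05]
np.save("P.npy",P)
E
python3 look.py w1 crank_sleeve:.11 crank_axis:.11
python3 - <<'E'
import numpy as np,cv2
P=np.load("P.npy")
for lo,hi in [(.06,.075),(.075,.09),(.09,.1),(.1,.11),(.11,.12),(.12,.13),(.13,.15)]:
    m=(P[:,2]>lo)&(P[:,2]<hi)&(abs(P[:,0]-.56)<.09)&(abs(P[:,1]+.245)<.06)
    if m.sum()>3: print(lo,m.sum(),P[m].mean(0),cv2.minAreaRect(P[m][:,:2].astype(np.float32)*1000))
E
```

```text
3.6 [ 0.5671 -0.129   0.2769] yaw_y 5.806165636388055
crank_sleeve 0.73 [203. 279.] [ 0.5235 -0.2418  0.11  ] tool d [-0.1082 -0.0555  0.1664] dep [ 0.524  -0.239   0.1145]
0.06 749 [ 0.55333747 -0.23952395  0.0705657 ] ((549.931640625, -246.0898895263672), (82.09309387207031, 32.57223892211914), 12.816192626953125)
0.075 370 [ 0.56037148 -0.24166098  0.07755454] ((548.2449951171875, -237.9593963623047), (27.78025245666504, 77.15091705322266), 78.92564392089844)
0.09 84 [ 0.52033662 -0.23982549  0.09480727] ((519.4171142578125, -241.03616333007812), (9.145591735839844, 21.788429260253906), 81.01274871826172)
0.1 88 [ 0.51985909 -0.23956648  0.10495987] ((519.2395629882812, -240.97036743164062), (8.471920013427734, 21.975862503051758), 82.73736572265625)
0.11 113 [ 0.5200264  -0.24007638  0.11513796] ((519.9786376953125, -242.3710479736328), (11.18105697631836, 21.984636306762695), 72.01388549804688)
0.12 187 [ 0.51912318 -0.24347263  0.12528454] ((518.7603149414062, -246.31825256347656), (17.678884506225586, 20.429323196411133), 73.10444641113281)
0.13 119 [ 0.51877826 -0.24756795  0.13170241] ((518.2398681640625, -248.25042724609375), (14.957868576049805, 14.134787559509277), 41.36382293701172)
```

View pics/w1.png

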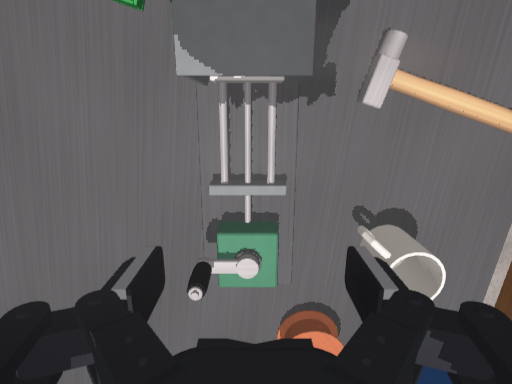

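Call:
apply_moves([
  [-0.028,-0.015,0.015,0,0],
  [-0.028,-0.015,0.015,0,0],
  [-0.028,-0.015,0.015,0,0],
  [-0.02,-0.015,0.015,0,0],
  [0,0,0,0,0],
])

```text
clock: 4.12
position: [0.5201, -0.2277, 0.2135]
ee_rot: [0.665, 0.747, 0.005, -0.001]
ft_force: [-0.4, -0.3, 0.2]
grip_width: 0.497
```

```bash
python3 look.py w2 crank_sleeve:.11 crank_axis:.11
python3 - <<'E'
import numpy as np,cv2
P=np.load("P.npy")
for lo,hi in [(.06,.075),(.075,.09),(.09,.1),(.1,.11),(.11,.12),(.12,.13),(.13,.135),(.135,.15)]:
    m=(P[:,2]>lo)&(P[:,2]<hi)&(abs(P[:,0]-.56)<.09)&(abs(P[:,1]+.245)<.06)
    if m.sum()>3: print(lo,m.sum(),P[m].mean(0),cv2.minAreaRect(P[m][:,:2].astype(np.float32)*1000))
E
```

```text
4.1667 [ 0.5218 -0.2256  0.2147] yaw_y 6.720530853597205
crank_sleeve 0.92 [249. 215.] [ 0.5183 -0.2447  0.11  ] tool d [-0.0195 -0.0065  0.1045] dep [ 0.5179 -0.2391  0.1259]
crank_axis 0.96 [310. 218.] [ 0.5703 -0.2423  0.11  ] tool d [-0.0231  0.0454  0.1049] dep [ 0.579  -0.2547  0.0739]
0.06 1088 [ 0.55297487 -0.24085182  0.07105806] ((550.13623046875, -244.48109436035156), (76.65668487548828, 47.9391975402832), 31.0479736328125)
0.075 573 [ 0.56616656 -0.24179074  0.0766275 ] ((547.224365234375, -240.75816345214844), (27.468002319335938, 79.14866638183594), 86.20919036865234)
0.09 83 [ 0.51708342 -0.23964154  0.09516774] ((516.9401245117188, -242.3074951171875), (22.559385299682617, 10.482995986938477), 10.674871444702148)
0.1 83 [ 0.51763403 -0.23942022  0.10529619] ((517.0521850585938, -241.6865692138672), (21.82895278930664, 9.090536117553711), 9.490338325500488)
0.11 123 [ 0.5177104  -0.2400364   0.11545902] ((517.6951904296875, -242.58023071289062), (22.756784439086914, 11.45844554901123), 5.504405975341797)
0.12 291 [ 0.51798843 -0.24433519  0.12532925] ((518.1893310546875, -247.6630096435547), (20.611555099487305, 20.097768783569336), 1.019697904586792)
0.13 242 [ 0.51804971 -0.24768039  0.13169426] ((517.990478515625, -248.00894165039062), (14.228896141052246, 15.180121421813965), 5.474823951721191)
```

View pics/w2.png

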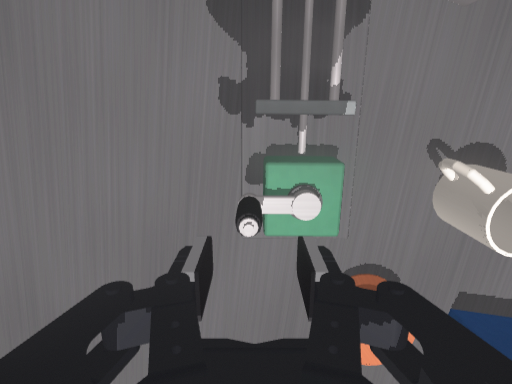

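Call:
apply_moves([
  [-0.022,-0.0065,0.02,0.8,0],
  [0,0,0.03,0,0],
  [0,0,0.02,0,0],
  [0,0,0.01,0,0],
  [0,0,0,0,0],
])

```text
clock: 4.68
position: [0.5301, -0.2358, 0.1375]
ee_rot: [0.662, 0.749, 0.01, 0.003]
ft_force: [0.1, 0.3, 0.4]
grip_width: 0.499
```

```bash
python3 - <<'E'
from h import *
o=manip.get_obs();Rt=R.from_quat(o["ee_rot"]).as_matrix();t=np.array([.5178,-.248,.096])
print(o["clock"],o["position"],"tool d",np.round(Rt.T@(t-o["position"]),4),np.degrees(np.arctan2(Rt[1,1],Rt[0,1])))
E
```

```text
4.6833 [ 0.53014112 -0.23584616  0.13746121] tool d [-0.0109 -0.0146  0.0411] 7.041850788351663
```

```bash
python3 - <<'E'
from h import *
np.set_printoptions(precision=4,suppress=True)
o=manip.get_obs();print(o["position"],o["joint_pos"],o["joint_velocities"],o["ft_force"],o["ee_rot"])
E
```

```text
[ 0.5301 -0.2358  0.1375] [-0.2274  0.3471  0.7017  1.7437 -0.2656  1.1295  0.6798] [-0.0205 -0.0072 -0.0054 -0.0244  0.0053  0.0189 -0.0116] [0.0574 0.3477 0.4401] [0.6623 0.7492 0.0105 0.0034]
```

Call:
apply_moves([
  [-0.011,-0.0145,0,0,0],
  [0,0,0,0,0],
])

```text
clock: 4.85
position: [0.519, -0.2459, 0.1383]
ee_rot: [0.66, 0.751, 0.011, 0.004]
ft_force: [-0.7, 0.1, 0.4]
grip_width: 0.502
```

```bash
cat > st.py <<'E'
from h import *
import sys
np.set_printoptions(precision=4,suppress=True)
o=manip.get_obs();Rt=R.from_quat(o["ee_rot"]).as_matrix();t=np.array(list(map(float,sys.argv[1:4])))
print(o["clock"],o["position"],"tool d",np.round(Rt.T@(t-o["position"]),4),"yaw",np.degrees(np.arctan2(Rt[1,1],Rt[0,1])),"tilt",Rt[:2,2],"j",o["joint_pos"],"f",o["ft_force"])
E
python3 st.py .5178 -.248 .096
```

```text
4.85 [ 0.519  -0.2459  0.1383] tool d [-0.0023 -0.0024  0.0422] yaw 7.358448878367877 tilt [0.0195 0.0115] j [-0.2149  0.3331  0.7093  1.7585 -0.2592  1.1272  0.7056] f [-0.6616  0.1106  0.3715]
```

Call:
apply_moves([
  [-0.0025,-0.0025,0.016,1.5,0],
  [0,0,0.016,0,0],
  [0,0,0.008,0,0],
  [0,0,0,0,0],
])

```text
clock: 5.18
position: [0.5233, -0.2454, 0.1031]
ee_rot: [0.668, 0.744, 0.014, 0.007]
ft_force: [-0.6, 0.7, -0.1]
grip_width: 0.5
```

```bash
python3 st.py .5178 -.248 .096
```

```text
5.1833 [ 0.5233 -0.2454  0.1031] tool d [-0.0021 -0.006   0.0069] yaw 6.125333118889151 tilt [0.0282 0.0117] j [-0.1981  0.3786  0.6926  1.7888 -0.3014  1.0549  0.7128] f [-0.5789  0.7083 -0.1294]
```

Call:
apply_moves([
  [-0.002,-0.006,0.006,0,0],
  [0,0,0,0,0],
  [0,0,0,0,1],
  [0,0,0,0,1],
  [0,0,0,0,1],
], squeeze=30)

```text
clock: 5.6
position: [0.5183, -0.2475, 0.0994]
ee_rot: [0.667, 0.745, 0.014, 0.007]
ft_force: [2.2, -0.9, -6.6]
grip_width: 0.254
```

Call:
apply_moves([
  [0,0,0,0,1],
  [0,0,0,0,1],
])

```text
clock: 5.77
position: [0.5183, -0.2475, 0.0994]
ee_rot: [0.667, 0.745, 0.014, 0.007]
ft_force: [1.9, -1.3, -4.1]
grip_width: 0.259
```

```bash
python3 st.py .5178 -.248 .096
```

```text
5.7667 [ 0.5183 -0.2475  0.0994] tool d [-0.0005 -0.0007  0.0033] yaw 6.258798936832685 tilt [0.0293 0.0116] j [-0.1943  0.3744  0.6932  1.8025 -0.3012  1.044   0.7227] f [ 1.944  -1.2764 -4.1457]
```

```bash
cat > ck.py <<'E'
from h import *
import sys
np.set_printoptions(precision=4,suppress=True)
dq=float(sys.argv[1]);n=int(sys.argv[2]) if len(sys.argv)>2 else 5
C=np.array([.5730,-.2416]);yw=np.radians(5.9)
o=manip.get_obs();Rt=R.from_quat(o["ee_rot"]).as_matrix();p=o["position"]
S=np.array([[np.cos(yw),-np.sin(yw)],[np.sin(yw),np.cos(yw)]])
a=S.T@(p[:2]-C);q=np.arctan2(-a[1],-a[0]);w=np.degrees(np.arctan2(Rt[1,1],Rt[0,1]))
print(o["clock"],p,"q",q%(2*np.pi),"r",np.hypot(*a),"yaw",w,"tilt",Rt[:2,2],"f",o["ft_force"],"w",o["grip_width"])
cur=np.array([p[0],p[1],p[2]])
for k in range(1,n+1):
    t=C+S@(-.055*np.array([np.cos(q+k*dq),np.sin(q+k*dq)]));t=np.array([*t,.0994])
    s=Rt.T@(t-cur);cur=t;print(np.round(s,4))
print(np.round(o["joint_pos"],2))
E
echo
```

Call:
apply_moves([
  [-0.011,0.001,0,0,1],
  [-0.0105,0.003,0,0,1],
  [-0.0095,0.005,0,0,1],
  [-0.0085,0.007,0,0,1],
  [-0.007,0.0085,0,0,1],
])

```text
clock: 6.18
position: [0.5461, -0.2897, 0.0993]
ee_rot: [0.666, 0.745, 0.015, 0.002]
ft_force: [-1.2, 5.0, -0.2]
grip_width: 0.261
```

```bash
python3 ck.py .25
```

```text
6.1833 [ 0.5461 -0.2897  0.0993] q 0.9587932219311541 r 0.055126136917333986 yaw 6.400653576412463 tilt [0.0232 0.0192] f [-1.2319  4.9844 -0.1805] w 0.2611134455553113
[-0.0064  0.0121  0.0001]
[-0.0033  0.0133  0.0003]
[0.0001 0.0137 0.0003]
[0.0034 0.0133 0.0004]
[0.0066 0.012  0.0004]
[-0.09  0.48  0.68  1.67 -0.36  1.1   0.8 ]
```

Tracking is excellent; continuing.

Call:
apply_moves([
  [-0.0065,0.012,0,0,1],
  [-0.0035,0.0135,0,0,1],
  [0,0.0137,0,0,1],
  [0.0035,0.0133,0,0,1],
  [0.0065,0.012,0,0,1],
])

```text
clock: 6.6
position: [0.6096, -0.2831, 0.0992]
ee_rot: [0.667, 0.745, 0.015, -0.004]
ft_force: [-9.4, 4.8, 1.8]
grip_width: 0.261
```

```bash
python3 ck.py .28
```

```text
6.6 [ 0.6096 -0.2831  0.0992] q 2.1900029473349556 r 0.0553067456529653 yaw 6.25217820939726 tilt [0.0137 0.0283] f [-9.4437  4.7999  1.8036] w 0.26115577208610546
[0.0107 0.011  0.0003]
[0.0132 0.0079 0.0005]
[0.0148 0.0039 0.0005]
[ 0.0153 -0.0003  0.0004]
[ 0.0147 -0.0046  0.0003]
[-0.07  0.6   0.64  1.5  -0.41  1.17  0.76]
```

Call:
apply_moves([
  [0.0105,0.0105,0,0,1],
  [0.013,0.008,0,0,1],
  [0.0148,0.004,0,0,1],
  [0.0153,-0.0003,0,0,1],
  [0.0147,-0.0046,0,0,1],
])

```text
clock: 7.02
position: [0.6219, -0.2162, 0.0993]
ee_rot: [0.669, 0.743, 0.012, -0.002]
ft_force: [-0.7, -4.9, -4.0]
grip_width: 0.256
```

```bash
python3 ck.py .28
```

```text
7.0167 [ 0.6219 -0.2162  0.0993] q 3.517869558215666 r 0.0550596801849945 yaw 6.0105340155290055 tilt [0.0129 0.0208] f [-0.6717 -4.8665 -3.9957] w 0.256229239663362
[ 0.0133 -0.0076  0.0001]
[ 0.0108 -0.0109  0.    ]
[ 0.0073 -0.0135 -0.0001]
[ 0.0033 -0.015  -0.0002]
[-0.001  -0.0153 -0.0002]
[-0.19  0.57  0.65  1.55 -0.39  1.15  0.65]
```

Call:
apply_moves([
  [0.0133,-0.0076,0,0,1],
  [0.0108,-0.0109,0,0,1],
  [0.0073,-0.0135,0,0,1],
  [0.0033,-0.015,0,0,1],
  [-0.001,-0.0153,0,0,1],
])

```text
clock: 7.43
position: [0.5576, -0.1884, 0.0992]
ee_rot: [0.668, 0.744, 0.011, 0.004]
ft_force: [7.6, -7.6, -7.9]
grip_width: 0.255
```

```bash
python3 ck.py .28
```

```text
7.4333 [ 0.5576 -0.1884  0.0992] q 4.890181200101809 r 0.055418017231355796 yaw 6.21600060473214 tilt [0.021  0.0103] f [ 7.553  -7.5656 -7.938 ] w 0.2552761909510972
[-0.0051 -0.0145 -0.0005]
[-0.0086 -0.0127 -0.0003]
[-0.0118 -0.0099 -0.0003]
[-0.014  -0.0062 -0.0002]
[-0.0152 -0.0021 -0.0002]
[-0.29  0.41  0.68  1.76 -0.31  1.06  0.6 ]
```

Call:
apply_moves([
  [-0.005,-0.0145,0,0,1],
  [-0.0086,-0.0127,0,0,1],
  [-0.0118,-0.0099,0,0,1],
  [-0.014,-0.0062,0,0,1],
  [-0.0152,-0.0021,0,0,1],
])

```text
clock: 7.85
position: [0.5181, -0.2396, 0.099]
ee_rot: [0.664, 0.747, 0.016, 0.004]
ft_force: [-11.7, 4.5, 9.7]
grip_width: 0.256
```

```bash
python3 ck.py .28 6
```

```text
7.85 [ 0.5181 -0.2396  0.099 ] q 6.144189058648822 r 0.05490160371014421 yaw 6.739650312196677 tilt [0.0271 0.0189] f [-11.653    4.5264   9.7355] w 0.2557885503956772
[-0.0153 -0.0003 -0.0007]
[-0.0148  0.004  -0.0001]
[-0.0131  0.008   0.    ]
[-0.0104  0.0113  0.0002]
[-0.0069  0.0137  0.0003]
[-0.0028  0.0151  0.0004]
[-0.21  0.37  0.7   1.81 -0.31  1.05  0.73]
```

Call:
apply_moves([
  [-0.0153,0.0005,0,0,1],
  [-0.0148,0.0042,0,0,1],
  [-0.0131,0.008,0,0,1],
  [-0.0104,0.0113,0,0,1],
  [-0.0069,0.0137,0,0,1],
])

```text
clock: 8.27
position: [0.5575, -0.2943, 0.0992]
ee_rot: [0.665, 0.747, 0.017, -0.002]
ft_force: [-3.4, 0.8, -0.8]
grip_width: 0.257
```

```bash
python3 ck.py .12 4
```

```text
8.2667 [ 0.5575 -0.2943  0.0992] q 1.1812045352715368 r 0.05493307034775736 yaw 6.6578804227492325 tilt [0.0204 0.0284] f [-3.3864  0.7981 -0.8094] w 0.2568420662676354
[-0.0023  0.0062 -0.0001]
[-0.0015  0.0064  0.0001]
[-0.0007  0.0066  0.0001]
[0.0001 0.0066 0.0002]
[-0.08  0.52  0.68  1.63 -0.39  1.12  0.82]
```

Call:
apply_moves([
  [-0.0023,0.0062,0,0,1],
  [-0.0015,0.0065,0,0,1],
  [-0.0005,0.0065,0,0,1],
  [0,0.005,0,0,1],
  [0,0.003,0,0,1],
])

```text
clock: 8.68
position: [0.5797, -0.2963, 0.0989]
ee_rot: [0.666, 0.746, 0.013, -0.008]
ft_force: [-21.0, 4.3, 12.3]
grip_width: 0.257
```

```bash
python3 ck.py .12 2
```

```text
8.6833 [ 0.5797 -0.2963  0.0989] q 1.5904770799131795 r 0.05515106799577965 yaw 6.492615694191631 tilt [0.006  0.0298] f [-20.9757   4.2837  12.3348] w 0.25748536715415504
[ 0.0006  0.0066 -0.0004]
[0.0012 0.0065 0.0001]
[-0.07  0.57  0.67  1.56 -0.41  1.16  0.81]
```

Call:
apply_moves([
  [0,0,0,0,1],
  [0,0,0,0,1],
  [0,0,0,0,0],
  [0,0,0,0,0],
  [0,0,0,0,0],
])

```text
clock: 9.1
position: [0.5816, -0.2943, 0.1004]
ee_rot: [0.665, 0.746, 0.014, -0.007]
ft_force: [-0.8, 0.1, -0.8]
grip_width: 0.5
```

Call:
apply_moves([
  [0,0,-0.015,0,0],
  [0,0,-0.03,0,0],
  [0,0,-0.03,0,0],
  [0,0,-0.035,0,0],
  [0,0,0,0.6,0],
])

```text
clock: 9.52
position: [0.5825, -0.2944, 0.214]
ee_rot: [0.668, 0.744, 0.015, -0.007]
ft_force: [-0.1, -0.7, 0.4]
grip_width: 0.499
```

Call:
apply_moves([
  [0.035,0,0,0,0],
  [0.035,0,0,0,0],
  [0.035,0,0,0,0],
  [0.035,0,0,0,0],
  [0,0,0,0,0],
])

```text
clock: 9.93
position: [0.5698, -0.1518, 0.2216]
ee_rot: [0.669, 0.743, 0.018, -0.002]
ft_force: [1.0, 1.4, 0.4]
grip_width: 0.5
```

```bash
python3 look.py w3 nozzle_mid:.094 crank_sleeve:.11 crank_axis:.11
python3 - <<'E'
import numpy as np,cv2
P=np.load("P.npy")
for lo,hi in [(.08,.09),(.09,.1),(.1,.11),(.11,.12),(.12,.126),(.126,.135),(.135,.15)]:
    m=(P[:,2]>lo)&(P[:,2]<hi)&(abs(P[:,0]-.558)<.04)&(abs(P[:,1]+.092)<.04)
    if m.sum()>3: print(lo,m.sum(),P[m].mean(0),cv2.minAreaRect(P[m][:,:2].astype(np.float32)*1000))
E
```

```text
9.9833 [ 0.5697 -0.1547  0.2218] yaw_y 5.85644090740263
nozzle_mid 0.72 [400. 246.] [ 0.7186 -0.1917  0.094 ] tool d [-0.0554  0.1412  0.1299] dep [ 0.7294 -0.1989  0.0757]
nozzle_mid 0.62 [244. 123.] [ 0.5576 -0.0919  0.094 ] tool d [ 0.0604 -0.0088  0.1293] dep [ 0.5577 -0.0913  0.1157]
crank_sleeve 0.9 [248. 332.] [ 0.5809 -0.289   0.11  ] tool d [-0.1376 -0.0053  0.1082] dep [ 0.5807 -0.2869  0.1127]
crank_sleeve 0.39 [400. 248.] [ 0.71   -0.1873  0.11  ] tool d [-0.0497  0.1335  0.1139] dep [ 0.7304 -0.2012  0.0754]
crank_axis 0.7 [246. 289.] [ 0.5745 -0.2419  0.11  ] tool d [-0.0901 -0.0069  0.1094] dep [ 0.5766 -0.264   0.074 ]
0.08 38 [ 0.55584405 -0.09656423  0.08663447] ((556.62109375, -94.23502349853516), (18.16568374633789, 18.972980499267578), 37.46061325073242)
0.09 232 [ 0.55690891 -0.09355897  0.09190211] ((557.1083374023438, -94.46717071533203), (19.084259033203125, 17.779144287109375), 5.16398811340332)
0.1 38 [ 0.55475362 -0.09713904  0.10442969] ((556.7935180664062, -94.14839172363281), (18.584095001220703, 19.640380859375), 81.16275024414062)
0.11 119 [ 0.55649584 -0.09479745  0.11545633] ((556.968017578125, -93.85877227783203), (19.36524200439453, 18.94293785095215), 11.569008827209473)
0.12 26 [ 0.55653015 -0.09746661  0.12273499] ((556.3087158203125, -95.01285552978516), (16.104217529296875, 19.581890106201172), 62.17268371582031)
0.126 400 [ 0.55691673 -0.09348585  0.12945897] ((557.0521240234375, -93.31033325195312), (25.277236938476562, 25.068405151367188), 50.946441650390625)
```

View pics/w3.png

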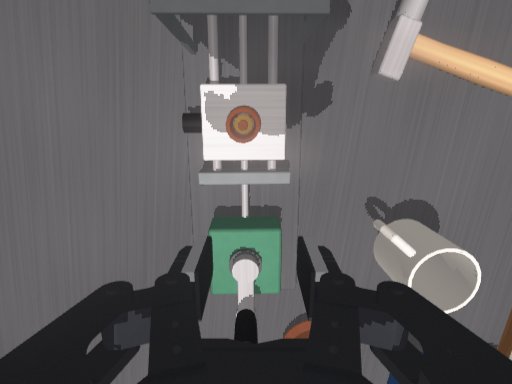

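Call:
apply_moves([
  [0.03,-0.003,0.01,0,0],
  [0.03,-0.003,0.01,0,0],
  [0.005,0,0.01,0,0],
  [0,0,0.015,0,0],
  [0,0,0,0,0],
])

```text
clock: 10.55
position: [0.5578, -0.1024, 0.177]
ee_rot: [0.678, 0.735, 0.016, 0.002]
ft_force: [-0.2, -0.4, -0.7]
grip_width: 0.503
```

```bash
python3 st.py .557 -.0933 .09
```

```text
10.55 [ 0.5578 -0.1024  0.177 ] tool d [ 0.0074 -0.0023  0.0872] yaw 4.650147970722342 tilt [0.0245 0.0212] j [-0.4705  0.2594  0.6875  1.7403 -0.2042  1.1862  0.3558] f [-0.2133 -0.3545 -0.7182]
```

Call:
apply_moves([
  [0.008,-0.003,0.01,-1.2,0],
  [0.002,-0.002,0.015,0,0],
  [0,0,0.01,0,0],
  [0,0,0,0,0],
])

```text
clock: 10.88
position: [0.5537, -0.0987, 0.1425]
ee_rot: [0.673, 0.74, 0.016, 0.004]
ft_force: [0.1, -0.3, -0.0]
grip_width: 0.497
```

```bash
python3 st.py .557 -.0933 .09
```

```text
10.8833 [ 0.5537 -0.0987  0.1425] tool d [0.0042 0.0023 0.0526] yaw 5.401271153307115 tilt [0.0265 0.0181] j [-0.4676  0.2823  0.6751  1.7932 -0.2208  1.1125  0.3771] f [ 0.0646 -0.3249 -0.0342]
```

Call:
apply_moves([
  [0.004,0.002,0.014,0,0],
  [0.001,0,0.014,0,0],
  [0.001,0,0.014,0,0],
  [0.001,0,0.007,0,0],
  [0,0,0,0,0],
])

```text
clock: 11.3
position: [0.5592, -0.0971, 0.0957]
ee_rot: [0.676, 0.737, 0.016, 0.006]
ft_force: [-0.5, -1.3, 0.3]
grip_width: 0.503
```

```bash
python3 st.py .557 -.0933 .09
```

```text
11.3 [ 0.5592 -0.0971  0.0957] tool d [ 0.0039 -0.0021  0.0057] yaw 4.9204659021261765 tilt [0.0311 0.0151] j [-0.4464  0.3498  0.6542  1.8278 -0.2713  1.0202  0.4023] f [-0.4525 -1.2584  0.2739]
```

Call:
apply_moves([
  [0.004,-0.0025,0.005,0,0],
  [0,0,0,0,0],
])

```text
clock: 11.47
position: [0.557, -0.0944, 0.0916]
ee_rot: [0.677, 0.736, 0.016, 0.007]
ft_force: [-0.7, 0.9, -0.9]
grip_width: 0.495
```

Call:
apply_moves([
  [0,0,0,0,1],
  [0,0,0,0,1],
  [0,0,0,0,1],
  [0,0,0,0,1],
  [0,0,0,0,1],
], squeeze=70)

```text
clock: 11.88
position: [0.5572, -0.0947, 0.0937]
ee_rot: [0.677, 0.736, 0.017, 0.007]
ft_force: [0.1, -0.1, -2.8]
grip_width: 0.296
```

```bash
python3 st.py .557 -.0933 .22
```

```text
11.8833 [ 0.5572 -0.0947  0.0937] tool d [ 0.003   0.0042 -0.1262] yaw 4.802283128326057 tilt [0.0332 0.0149] j [-0.4522  0.3454  0.6542  1.8377 -0.2697  1.0115  0.3958] f [ 0.1366 -0.0932 -2.7681]
```

Call:
apply_moves([
  [0,0.0003,-0.01,0,1],
  [0,0.0003,-0.01,0,1],
  [0,0.0003,-0.01,0,1],
  [0,0.0003,-0.01,0,1],
  [0,0.0003,-0.01,0,1],
])

```text
clock: 12.3
position: [0.5565, -0.0956, 0.1474]
ee_rot: [0.677, 0.736, 0.016, 0.007]
ft_force: [0.3, 0.5, -1.4]
grip_width: 0.289
```

```bash
python3 st.py .557 -.0945 .22
```

```text
12.3 [ 0.5565 -0.0956  0.1474] tool d [ 0.0019  0.0029 -0.0726] yaw 4.780435187143682 tilt [0.0318 0.0142] j [-0.4798  0.2775  0.6793  1.7876 -0.2147  1.1158  0.3543] f [ 0.2788  0.4923 -1.3741]
```

Call:
apply_moves([
  [0.0003,0.0004,-0.014,0,1],
  [0.0003,0.0004,-0.014,0,1],
  [0.0003,0.0004,-0.014,0,1],
  [0.0003,0.0004,-0.014,0,1],
  [0.0003,0.0004,-0.014,0,1],
])

```text
clock: 12.72
position: [0.5563, -0.0954, 0.2263]
ee_rot: [0.677, 0.736, 0.018, 0.008]
ft_force: [-0.2, -0.4, -1.1]
grip_width: 0.293
```

Call:
apply_moves([
  [0,0,-0.015,0,1],
  [0,0,-0.015,0,1],
  [0,0,-0.015,0,1],
  [0,0,0,0,1],
])

```text
clock: 13.05
position: [0.5554, -0.0971, 0.2812]
ee_rot: [0.678, 0.735, 0.021, 0.011]
ft_force: [0.9, 0.2, -0.7]
grip_width: 0.297
```

```bash
python3 look.py w4 torch_seat:.058 nozzle_mid:.27; python3 st.py .46 .296 .27
python3 - <<'E'
from h import *
np.set_printoptions(precision=4,suppress=True)
K,T=pose("top");im,d=camera("top")
for r in nets.place_of("top","tray_in")[:4]: print(r["conf"],r["xy"],atz(K,T,r["xy"],.004))
v,u=np.mgrid[0:384,0:512]
P=(T[:3,:3]@(np.linalg.inv(K)@np.stack([u.ravel()*1.,v.ravel(),np.ones(u.size)])*d.ravel())).T+T[:3,3]
m=(P[:,2]>.016)&(P[:,2]<.028)&(P[:,0]>.38)&(P[:,0]<.515)&(abs(P[:,1]-.297)<.08)
print(m.sum(),cv2.minAreaRect(P[m][:,:2].astype(np.float32)*1000))
cv2.imwrite("pics/top2.png",cv2.resize(im[130:250,120:380],None,fx=3,fy=3)[:,:,::-1])
E
```

```text
13.1 [ 0.5551 -0.097   0.2798] yaw_y 4.66054438653263
torch_seat 0.69 [246. 169.] [ 0.5553 -0.0966  0.058 ] tool d [-0.0025 -0.0095  0.2216] dep [ 0.5542 -0.0904  0.091 ]
nozzle_mid 0.55 [257. 250.] [ 0.5576 -0.1015  0.27  ] tool d [-0.0049  0.0017  0.0098] dep [ 0.5541 -0.0834  0.3079]
13.2 [ 0.5542 -0.0965  0.2771] tool d [ 0.3988 -0.062   0.0098] yaw 4.684218866467476 tilt [0.0387 0.016 ] j [-0.5197  0.1569  0.7052  1.6234 -0.1268  1.3644  0.2835] f [-0.2498  0.3661 -1.7782]
0.64 [139.3, 291.1] [0.2729 0.3113 0.004 ]
0.62 [148.4, 225.2] [0.4501 0.2987 0.004 ]
0.61 [213.6, 253.5] [0.3765 0.1169 0.004 ]
263 ((451.63177490234375, 289.87139892578125), (104.8974380493164, 105.47004699707031), 83.01502227783203)
```

View pics/w4.png

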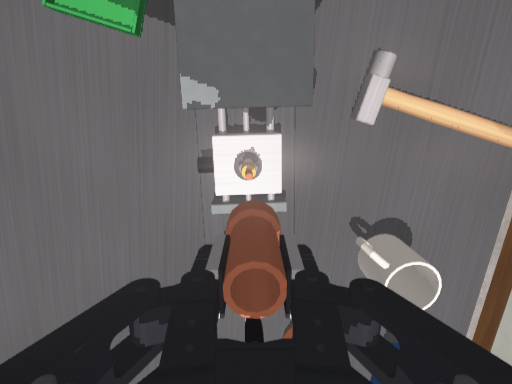

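View pics/top2.png

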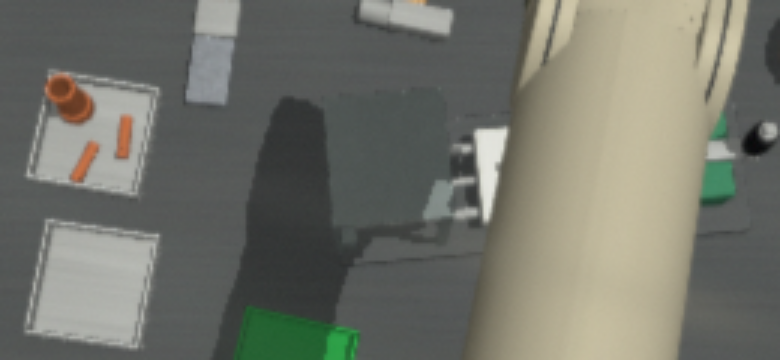

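Call:
apply_moves([
  [0.02,-0.003,0,0,1],
  [0.033,-0.006,0,0,1],
  [0.033,-0.006,0,0,1],
  [0.033,-0.006,0,0,1],
  [0.033,-0.006,0,0,1],
])

```text
clock: 13.72
position: [0.5123, 0.0488, 0.2721]
ee_rot: [0.683, 0.73, 0.014, 0.008]
ft_force: [0.9, 1.6, -1.3]
grip_width: 0.293
```

Call:
apply_moves([
  [0.033,-0.006,0,0,1],
  [0.033,-0.006,0,0,1],
  [0.033,-0.006,0,0,1],
  [0.03,-0.006,0,0,1],
  [0.02,-0.003,0,0,1],
])

```text
clock: 14.13
position: [0.469, 0.2047, 0.2678]
ee_rot: [0.682, 0.731, 0.011, 0.007]
ft_force: [-0.2, 1.0, -0.9]
grip_width: 0.293
```

```bash
python3 look.py w5 tray_in:.004 nozzle_mid:.27; python3 st.py .45 .295 .1
```

```text
14.1833 [0.4677 0.2086 0.2674] yaw_y 4.26678948813815
tray_in 0.87 [96. 63.] [0.2755 0.3138 0.004 ] tool d [ 0.1178 -0.1902  0.2595] dep [0.2751 0.3138 0.0032]
tray_in 0.81 [176. 222.] [0.3725 0.113  0.004 ] tool d [-0.0897 -0.1085  0.2603] dep [0.3722 0.1125 0.0028]
nozzle_mid 0.82 [253. 253.] [0.4684 0.2052 0.27  ] tool d [-0.0034  0.0006 -0.0026] dep [0.4669 0.219  0.2976]
14.2833 [0.4697 0.2032 0.2677] tool d [ 0.0924 -0.0174  0.1676] yaw 4.037306624039877 tilt [0.0248 0.0055] j [-0.899   0.0305  0.409   1.7405 -0.0054  1.3487 -0.4187] f [ 1.1017 -1.1017 -1.1309]
```

Call:
apply_moves([
  [0.03,-0.006,0.02,0,1],
  [0.03,-0.006,0.02,0,1],
  [0.025,-0.005,0.02,0,1],
  [0.005,0,0.02,0,1],
  [0,0,0,0,1],
])

```text
clock: 14.7
position: [0.4514, 0.2884, 0.1839]
ee_rot: [0.686, 0.728, 0.01, 0.008]
ft_force: [0.1, -0.9, -2.0]
grip_width: 0.291
```

```bash
python3 - <<'E'
import numpy as np,cv2
P=np.load("P.npy")
m=(P[:,2]>.012)&(P[:,2]<.03)&(P[:,0]>.37)&(P[:,0]<.53)&(abs(P[:,1]-.295)<.08)
print("prev",m.sum(),cv2.minAreaRect(P[m][:,:2].astype(np.float32)*1000))
E
python3 look.py w6 tray_in:.004
python3 - <<'E'
import numpy as np,cv2
P=np.load("P.npy")
m=(P[:,2]>.016)&(P[:,2]<.028)&(P[:,0]>.37)&(P[:,0]<.52)&(abs(P[:,1]-.295)<.08)
print("now",m.sum(),cv2.minAreaRect(P[m][:,:2].astype(np.float32)*1000))
E
python3 st.py .45 .295 .1
```

```text
prev 1464 ((452.1921691894531, 290.77960205078125), (105.06990051269531, 105.17132568359375), 82.86766052246094)
14.75 [0.452  0.2883 0.1858] yaw_y 3.3864135563041726
tray_in 0.85 [ 79. 144.] [0.2746 0.3112 0.004 ] tool d [ 0.0328 -0.1807  0.1769] dep [0.2747 0.3112 0.0042]
tray_in 0.57 [252. 173.] [0.4538 0.2914 0.004 ] tool d [ 0.0025 -0.003   0.1818] dep [0.4538 0.2914 0.0037]
now 1524 ((452.135498046875, 290.8554382324219), (105.00444030761719, 105.26707458496094), 83.00508117675781)
14.8 [0.4531 0.288  0.1876] tool d [ 0.0067 -0.0053  0.0875] yaw 3.314580355074194 tilt [0.0296 0.0061] j [-0.9727  0.1435  0.3433  1.7962 -0.0384  1.1828 -0.5614] f [-0.609  -1.1256  0.2859]
```

View pics/w6.png

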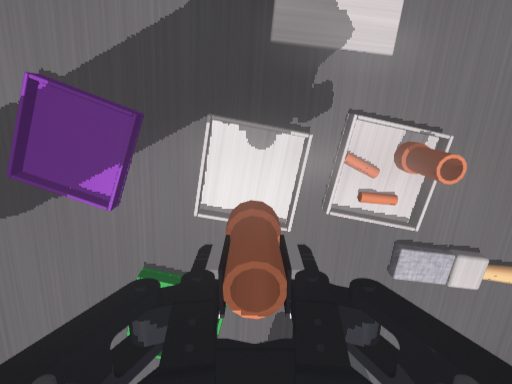

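Call:
apply_moves([
  [0.001,-0.002,0.02,0,1],
  [0.001,-0.001,0.025,0,1],
  [0.001,-0.001,0.025,0,1],
  [0,-0.001,0.015,0,1],
  [0,0,0,0,1],
])

```text
clock: 15.22
position: [0.459, 0.2863, 0.1094]
ee_rot: [0.69, 0.723, 0.019, 0.01]
ft_force: [-0.8, -0.4, -0.6]
grip_width: 0.29
```

```bash
python3 st.py .452 .291 .04
```

```text
15.2167 [0.459  0.2863 0.1094] tool d [ 0.0042 -0.0096  0.0691] yaw 2.6628023459194434 tilt [0.0412 0.0131] j [-0.9548  0.2253  0.341   1.8834 -0.0727  1.0056 -0.5388] f [-0.812  -0.3548 -0.5956]
```

Call:
apply_moves([
  [0.003,-0.006,0.015,0,1],
  [0.001,-0.003,0.015,0,1],
  [0.001,-0.001,0.01,0,1],
  [0,0,0.008,0,1],
  [0,0,0,0,1],
])

```text
clock: 15.63
position: [0.4581, 0.289, 0.0685]
ee_rot: [0.693, 0.72, 0.024, 0.012]
ft_force: [-0.3, -0.3, -1.5]
grip_width: 0.297
```

```bash
python3 st.py .452 .291 .04
```

```text
15.6333 [0.4581 0.289  0.0685] tool d [ 0.0018 -0.0075  0.0282] yaw 2.15675778728097 tilt [0.0505 0.0187] j [-0.9506  0.2739  0.3327  1.9248 -0.0936  0.9073 -0.5378] f [-0.2827 -0.2952 -1.4754]
```

Call:
apply_moves([
  [0.001,-0.005,0.01,0,1],
  [0.001,-0.003,0.008,0,1],
  [0,0,0.004,0,1],
  [0,0,0,0,1],
])

```text
clock: 15.97
position: [0.4527, 0.2916, 0.047]
ee_rot: [0.694, 0.72, 0.026, 0.012]
ft_force: [-0.1, 0.1, -2.5]
grip_width: 0.293
```

```bash
python3 st.py .452 .291 .04
```

```text
15.9667 [0.4527 0.2916 0.047 ] tool d [-0.0007 -0.0011  0.0069] yaw 2.0701989949095756 tilt [0.0537 0.0211] j [-0.9537  0.2968  0.3249  1.9507 -0.1035  0.8557 -0.5422] f [-0.0759  0.0656 -2.4544]
```

Call:
apply_moves([
  [0,0,0.003,0,1],
  [0,0,0.002,0,1],
  [0,0,0.001,0,1],
])

```text
clock: 16.22
position: [0.4532, 0.292, 0.0408]
ee_rot: [0.694, 0.72, 0.026, 0.012]
ft_force: [-0.1, -0.2, -0.6]
grip_width: 0.295
```

```bash
python3 st.py .452 .291 .04
```

```text
16.2167 [0.4532 0.292  0.0408] tool d [-0.001  -0.0013  0.0007] yaw 2.092168841592105 tilt [0.054  0.0214] j [-0.9514  0.3074  0.3229  1.9531 -0.1083  0.8427 -0.5384] f [-0.1261 -0.1953 -0.5908]
```

Call:
apply_moves([
  [0,0,0.0015,0,1],
  [0,0,0.001,0,1],
])

```text
clock: 16.38
position: [0.4537, 0.2924, 0.0389]
ee_rot: [0.694, 0.72, 0.027, 0.012]
ft_force: [-6.0, -2.6, 17.4]
grip_width: 0.295
```

Call:
apply_moves([
  [0,0,0.001,0,1],
])

```text
clock: 16.47
position: [0.4538, 0.2926, 0.0389]
ee_rot: [0.694, 0.72, 0.027, 0.012]
ft_force: [-7.3, -4.8, 19.8]
grip_width: 0.295
```

Call:
apply_moves([
  [0,0,-0.001,0,1],
  [0,0,0,0,0.38],
  [0,0,0,0,0.32],
  [0,0,0,0,0.25],
  [0,0,0,0,0.15],
], squeeze=20)

```text
clock: 16.88
position: [0.4547, 0.293, 0.0409]
ee_rot: [0.694, 0.72, 0.028, 0.012]
ft_force: [-0.4, -1.0, -0.4]
grip_width: 0.425
```

Call:
apply_moves([
  [0,0,0,0,0],
  [0,0,0,0,0],
  [0,0,0,0,0],
  [0,0,0,0,0],
])

```text
clock: 17.22
position: [0.4547, 0.2931, 0.0407]
ee_rot: [0.694, 0.72, 0.028, 0.012]
ft_force: [-0.4, -0.1, 1.1]
grip_width: 0.499
```

```bash
python3 st.py .4537 .2924 .15;  python3 look.py w7 nozzle_mid:.04
python3 - <<'E'
import numpy as np,cv2
P=np.load("P.npy")
for lo,hi in [(.025,.04),(.04,.055),(.055,.07),(.07,.082)]:
    m=(P[:,2]>lo)&(P[:,2]<hi)&(abs(P[:,0]-.452)<.022)&(abs(P[:,1]-.292)<.03)
    if m.sum()>3: print(lo,m.sum(),P[m].mean(0),cv2.minAreaRect(P[m][:,:2].astype(np.float32)*1000))
E
```

```text
17.2167 [0.4547 0.2931 0.0407] tool d [ 0.0017  0.0051 -0.1091] yaw 2.0658740302755563 tilt [0.0556 0.0239] j [-0.9499  0.3095  0.3225  1.9507 -0.1106  0.8404 -0.5365] f [-0.3618 -0.0778  1.0858]
17.2667 [0.4547 0.2931 0.0407] yaw_y 2.064239607276794
0.025 441 [0.45421323 0.30418562 0.03305012] ((456.5748291015625, 297.25860595703125), (20.765962600708008, 22.80926513671875), 43.751625061035156)
0.04 1216 [0.4510092  0.29609515 0.04838596] ((449.82574462890625, 294.9910583496094), (37.19129180908203, 23.92658233642578), 7.637712478637695)
0.055 1952 [0.45152393 0.29513335 0.06292963] ((449.55401611328125, 294.88934326171875), (37.48184585571289, 24.600595474243164), 6.812682628631592)
0.07 2434 [0.45210042 0.29466302 0.07481228] ((452.02337646484375, 294.28289794921875), (44.72629165649414, 26.353378295898438), 2.762550115585327)
```

View pics/w7.png

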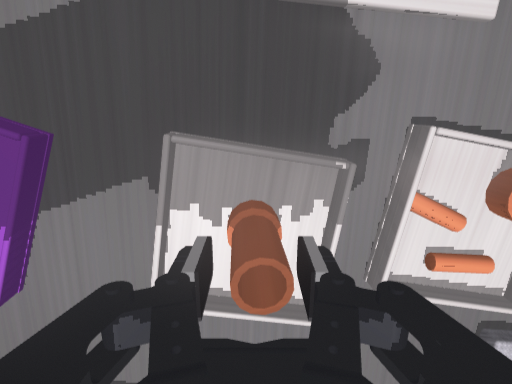

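Call:
apply_moves([
  [0.0002,0.0005,-0.01,0,0],
  [0.0002,0.0005,-0.01,0,0],
  [0.0003,0.0007,-0.015,0,0],
  [0.0003,0.0008,-0.015,0,0],
  [0.0003,0.0008,-0.015,0,0],
])

```text
clock: 17.73
position: [0.4529, 0.2915, 0.1085]
ee_rot: [0.694, 0.72, 0.025, 0.012]
ft_force: [0.3, 0.3, 0.1]
grip_width: 0.501
```

Call:
apply_moves([
  [0,0,-0.025,0,0],
  [0,0,-0.03,0,0],
  [0,0,-0.03,0,0],
  [0,0,0,0,0],
  [0,0,0,0,0],
])

```text
clock: 18.15
position: [0.4496, 0.2897, 0.2064]
ee_rot: [0.694, 0.719, 0.03, 0.012]
ft_force: [0.3, -0.2, -0.4]
grip_width: 0.504
```

```bash
python3 look.py w8 nozzle_mid:.04 tray_in:.004
python3 - <<'E'
import numpy as np,cv2
P=np.load("P.npy")
for lo,hi in [(.016,.026),(.025,.04),(.04,.055),(.055,.068),(.07,.082)]:
    m=(P[:,2]>lo)&(P[:,2]<hi)&(abs(P[:,0]-.452)<.06)&(abs(P[:,1]-.292)<.06)
    if m.sum()>3: print(lo,m.sum(),P[m].mean(0),cv2.minAreaRect(P[m][:,:2].astype(np.float32)*1000))
E
python3 - <<'E'
from h import *
im,d=camera("scene");K,T=pose("scene");cv2.imwrite("pics/s2.png",cv2.resize(im[140:310,120:420],None,fx=2.6,fy=2.6)[:,:,::-1])
for n,z in [("crank_sleeve",.11),("torch_seat",.058),("nozzle_mid",.04)]:
    for r in nets.place_of("scene",n)[:2]: print(n,r["conf"],np.round(atz(K,T,r["xy"],z),4))
E
```

```text
18.2 [0.4501 0.2899 0.2068] yaw_y 1.937385083137892
nozzle_mid 0.82 [252. 177.] [0.4569 0.2946 0.04  ] tool d [ 0.0003 -0.0031  0.167 ] dep [0.459  0.2872 0.004 ]
tray_in 0.91 [248. 174.] [0.4542 0.2909 0.004 ] tool d [-0.0042 -0.0081  0.2026] dep [0.451  0.3046 0.0755]
tray_in 0.88 [ 82. 151.] [0.2726 0.3126 0.004 ] tool d [ 0.0239 -0.1885  0.1924] dep [0.2725 0.3125 0.0037]
0.016 1705 [0.45230772 0.29253193 0.02099134] ((452.1979064941406, 290.5902099609375), (105.31365203857422, 105.23342895507812), 82.84904479980469)
0.025 112 [0.45592471 0.29512202 0.03276639] ((456.0208740234375, 296.1584167480469), (22.4759578704834, 22.827877044677734), 36.07426452636719)
0.04 132 [0.45577191 0.29434391 0.04802266] ((456.2022399902344, 296.1633605957031), (22.502145767211914, 23.092477798461914), 33.24259948730469)
0.055 128 [0.4557236  0.29475592 0.06188241] ((454.5129089355469, 295.6609802246094), (22.77436637878418, 22.69166374206543), 84.4858627319336)
0.07 310 [0.45577098 0.29457102 0.07502617] ((455.5721130371094, 294.4139709472656), (24.88913917541504, 25.098440170288086), 2.4688196182250977)
crank_sleeve 0.46 [ 0.5911 -0.2859  0.11  ]
torch_seat 0.8 [ 0.5563 -0.0846  0.058 ]
nozzle_mid 0.78 [0.4464 0.2797 0.04  ]
```

View pics/s2.png

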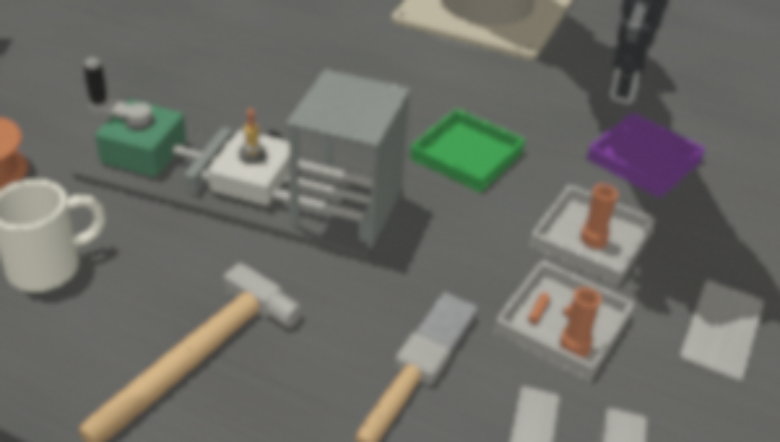

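```bash
python3 -c "
from workcell import workorder;print(workorder.hand_in())"
```

```text
the job is handed in; nothing more can be done
None
```

The job is handed in at about 18 s of the 69 s allowed. I wound the crank to its end stop, pulled the nozzle off the torch, and stood it upright in the empty grey tray. The hand-in gave no verdict.

**Final checks:**
- **Carriage:** the crank measured about 7.87 rad, with roughly 21 N against the stop. The torch neck was found within about 1 mm of its fully-out position, and later pictures still show the carriage out.
- **Nozzle:** it stands at about (0.456, 0.295), some 4 mm from the tray centre, with its top at 75.5 mm (about 76 expected). The fitted position shifts by about 1–2 mm over its height, so it is upright.
- **Gripper:** it is open and clear, about 130 mm above the nozzle's top, with almost no force on the wrist.
- **Other things:** in the last scene picture, the ones in view looked unmoved. The wire spool was only partly in view. I judged this by eye and did not measure it.

**Checks that disagreed:**
- **Tool tilt:** the tool drifted to about 3.5° of tilt during the descents, and the moves cannot correct tilt. The nozzle was pressed onto the tray floor with about 20 N, eased off, then released, and it settled upright.
- **Scene camera:** its network placed the nozzle about 15 mm, and the bare torch seat about 8 mm, from where the wrist depth data put them. I trusted the wrist depth, which gave the same tray centre in three readings.

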